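# Clear up a broken vase with the dustpan

### The job

A vase has broken on the record shop's counter. Take the red dustpan by its handle, push it along the counter so that all four blue shards ride onto it against the front board of the cassette rack, lift them clear in one load and tip them into the grey waste bin. Then lay the dustpan back down flat on the counter and shut the bin's lid fully; the shards are sharp, so do not touch them with the gripper, and leave the intact vase, the loose cassette and the record brush alone.

Things in the scene. Friction and masses are not known exactly. Their poses are not given: they have to be found in the camera images.
- pan_grip (a point): red plastic dustpan, 150 g, flat on the counter. Point: middle of the grip of its level bar handle, 22 mm wide (y), 18 tall, centre 36 mm above the pan's underside, free from 40 mm ahead of the point (the 46 mm high, 160 mm wide back wall) to 72 mm behind. x runs from handle to lip, y to its left, z up. Shards slide on the pan's floor from about 18 to 26 degrees of slope
- pan_lip (a point): middle of the dustpan's black front lip, at its underside: 150 mm ahead (+x) of pan_grip, 36 mm below it, same axes. The pan is 160 mm wide (154 between its side walls) and 110 mm deep behind the lip; the lip is 1 mm thin, rising to 2.5 mm over 18 mm; side walls fall from 46 mm at the back to 14 mm high, 12 mm short of the lip; the front is open
- shard1_mid (a point): one of four sharp curved shards of a blue glazed vase with a white broken edge, hollow side up: irregular, 33 to 41 mm across, about 10 mm high, its outline curving 3 to 5 mm clear of the counter all round, 20 g. The point is over its centre, 5 mm above its underside
- shard2_mid (a point): one of four sharp curved shards of a blue glazed vase with a white broken edge, hollow side up: irregular, 33 to 41 mm across, about 10 mm high, its outline curving 3 to 5 mm clear of the counter all round, 20 g. The point is over its centre, 5 mm above its underside
- shard3_mid (a point): one of four sharp curved shards of a blue glazed vase with a white broken edge, hollow side up: irregular, 33 to 41 mm across, about 10 mm high, its outline curving 3 to 5 mm clear of the counter all round, 20 g. The point is over its centre, 5 mm above its underside
- shard4_mid (a point): one of four sharp curved shards of a blue glazed vase with a white broken edge, hollow side up: irregular, 33 to 41 mm across, about 10 mm high, its outline curving 3 to 5 mm clear of the counter all round, 20 g. The point is over its centre, 5 mm above its underside
- rack: wooden rack full of cassettes, fixed to the counter, 135 mm deep (x), 330 mm long (y); its upright front board, on its -x side, is 62 mm high, the cassettes reach 80 mm. Origin: centre of its underside, on the counter; z up, y along the front board, -x points squarely out of the front board towards the shards
- rack_front (a point): foot of the middle of the rack's front board, on the counter: outer face, 67.5 mm on the -x side of the rack's origin; same axes as the rack
- bin: grey counter-top waste bin, fixed, open at the top: 200 mm (x) by 220 mm (y), 120 mm high, walls and floor 5 mm. Origin at the centre of its underside on the counter, z up; the lid's hinge runs along y at the top of its +x wall
- lid (a joint): bin lid hinge (rad): 0 shut on the rim, 1.57 upright, up to 1.85 leaning back. Stiff: the lid stays where left; 1 to 3 N at its free edge moves it. Flat plate 200 mm from hinge to free edge, 220 wide, 7 thick, with a knob 35 mm high, 30 mm from the free edge, on the middle of its outer face (upper when shut). Hinge line: x +100 mm, z 120 mm in the bin's frame
- lid_edge (a point): middle of the lid's free edge (half-way through its thickness)
- vase_mid (a point): bystander: intact blue vase, 80 mm across, 112 mm tall, standing on the counter; the point is half-way up on its axis
- tape_mid (a point): bystander: black cassette in its case lying flat, 109 x 69 x 17 mm; the point is at its centre
- brush_mid (a point): bystander: wooden record brush lying on its bristles, 30 x 95 x 24 mm, off to the left; the point is at its centre

How it is judged:
By the outcome, as a careful person would: the job done as asked, in the order asked, and still so for the second after the job is handed in, with the robot touching nothing.
It also fails if it takes over 72 s, if anything falls off the work surface, if the arm or the gripper's body presses on something with over 40 N, if the wrist force passes 120 N, or if a joint passes its speed limit or range.

### The arm

A 6-joint arm with a two-finger parallel gripper is mounted at the origin on the work surface. World frame = base frame: x ahead of the robot, y to its left, z up, the work surface at z = 0. Lengths are in m, angles in rad, forces in N, time in s.
With the tool pointing down it reaches from about 0.325 to 0.9 m from the base axis. Payload 6.1 kg.
Tool frame: the origin (TCP) lies at the very end of the fingers, on their centre line; the grasp point (between the pads) lies 19 mm behind it; z points along the fingers, y is the direction in which the jaws open and shut (so a half turn about z gives the same grasp; the last joint's range is limited). The gripper opens to 85 mm and grips with 20 to 120 N. Pads are 22 mm wide; open, the fingers measure 114 mm over their backs; the gripper's body (76 mm by 85 mm) begins 54 mm behind the grasp point. The pads swing forward as they close: fully open they stand 13 mm farther back than shut.
Start: joints at [-1.313, 0.22, 1.526, -0, 1.395, -0.126], TCP at [0.234, -0.58, 0.196] pointing down, gripper open.
Joint ranges: [-2.98, 2.98], [-0.91, 2.08], [0.09, 2.57], [-1.24, 4.39], [0.2, 2.65], [-2.68, 2.68]. Speed limits (rad/s): [2.57, 2.57, 3.01, 3.14, 3.14, 3.14].

### API

Orientations are given as a rotation vector (axis times angle).
In Python, from plant import arm gives the robot as it stands.
- The arm moves only by the tool servo_tool, never from a script. Its argument "commands" is a list of rows, each a list of 5 numbers: the opening, from 0 (shut) to 1 (fully open), then the shift along the tool's x, y, z in mm, then the turn about the tool's z in degrees. In form: [[claw, x, y, z, spin], ...]. A call has 1 to 5 rows; each row shifts and turns the commanded pose from where the row before left it, along the tool's axes as they then stand; what a row does not reach is not made up. A row lasts 1/12 s, in which the tool goes at most 41.7 mm and 7.16 degrees, less where a joint would pass 70% of its speed; a pose out of reach is approached as far as the arm can. A call with a gripper value outside its range is refused whole. The fingers move at their own pace and stop on an object; the grip force is fixed at half the most. Time passes only in rows, so rows that do not move let the fingers close. It gives the time, the measured TCP pose, the force and the opening at its end, in the units of the state.
- arm.get_obs(): the state, without advancing time (a new reading comes with each control period).
- arm.grab_frame(name): name is "scene" or "top" or "wrist"; returns the picture (400x640x3 uint8, red, green, blue); there is no depth.
- arm.calibration(name): a dict with "intrinsics" (3x3 intrinsics, pixels), "rvec" (rotation vector, rad) and "tvec" (3), from world to camera coordinates, as OpenCV has them. Camera axes: x right, y down, z forward; pixel columns grow to the right and rows downward; lengths in m; the calibration is good to about 2 mm. A picture is of the moment at which its call begins: read the wrist's pose just before it. calibration takes no time and is no camera call; for the wrist camera it gives the pose at the moment of the call.
- arm.finish_job(): hands the job in, once; it reports no verdict.
The state is a dict: "clock": time; "joint_positions": joint angles; "joint_vel": joint speeds; "joint_torque": joint torques, N m; "ee_pos": TCP position; "eef_rot": TCP orientation; "ft_force": force on the tool from outside, world axes, zero at the start; "torque": the same for the moment, N m; "finger_gap": finger opening in m.
Only numpy, scipy, OpenCV 4.12 (cv2) and the standard library are available. Lean on these libraries where they do the work, as an engineer would, in place of code of your own. Each camera call takes 0.05 s, during which the arm holds its last target. There are 200 camera calls.

## Working session

There is one attempt and no reset: what is moved stays moved. The work goes in short steps, Python scripts to look and compute and a tool call to move; the robot and the scene stay as the last step left them, time stands still between calls to the robot, and variables do not carry over. Pictures are saved under pics/ and viewed, about 8 in all and at most 12, crops included, and the job is handed in when it is done.

Besides the shell and the picture viewer there is one more tool, called after "Request:" in YAML: its name, and indented under it one key for each argument. servo_tool: Moves the arm, as the interface text tells. Its arguments: {"type":"object","properties":{"commands":{"type":"array"}},"required":["commands"]}

```bash
mkdir -p pics; ls; cat > h.py <<'E'
import numpy as np, cv2
from plant import arm
def snap(n,f):
    im=arm.grab_frame(n); cv2.imwrite(f'pics/{f}.png',im[:,:,::-1]); return im
def cal(n):
    c=arm.calibration(n); K=np.array(c['intrinsics']);R=cv2.Rodrigues(np.array(c['rvec'],float))[0];t=np.array(c['tvec'],float).ravel(); return K,R,t
def ray(n,px,z,C=None):
    K,R,t=C or cal(n); o=-R.T@t; px=np.atleast_2d(px).astype(float)
    d=(R.T@np.linalg.inv(K)@np.c_[px,np.ones(len(px))].T).T
    return o+d*((z-o[2])/d[:,2])[:,None]
def proj(n,P):
    K,R,t=cal(n); q=(K@(R@np.atleast_2d(P).T+t[:,None])).T; return q[:,:2]/q[:,2:]
def st():
    o=arm.get_obs(); print({k:np.round(o[k],3) for k in('clock','ee_pos','eef_rot','ft_force','torque','finger_gap','joint_positions')}); return o
E
python3 - <<'E'
from h import *
st()
a=snap('scene','s1');b=snap('top','t1')
for n in('scene','top'):
    K,R,t=cal(n);print(n,K[0,0],-R.T@t,R[2])
E
```

```text
pics
{'clock': np.float64(0.0), 'ee_pos': array([ 0.234, -0.579,  0.195]), 'eef_rot': array([-3.082, -0.599,  0.   ]), 'ft_force': array([-0.351,  0.35 , -0.431]), 'torque': array([0.021, 0.028, 0.047]), 'finger_gap': np.float64(0.085), 'joint_positions': array([-1.313,  0.221,  1.528, -0.   ,  1.395, -0.126])}
scene 393.98158228423506 [1.27359168 0.79288729 0.90715082] [-0.52919315 -0.55387499 -0.64278854]
top 441.771329238539 [0.5053184  0.07528467 1.30238745] [ 5.86681151e-02  4.83372696e-04 -9.98277426e-01]
```

View pics/t1.png

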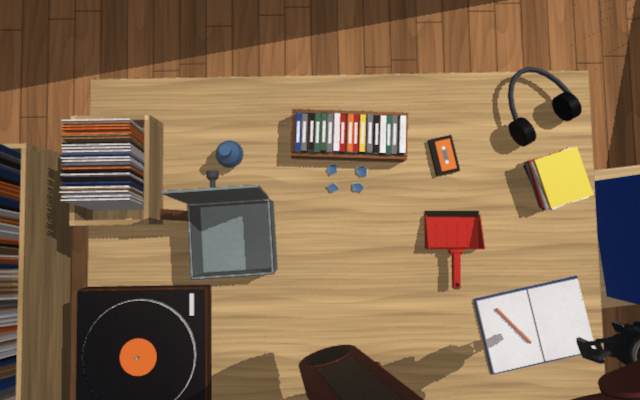

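View pics/s1.png

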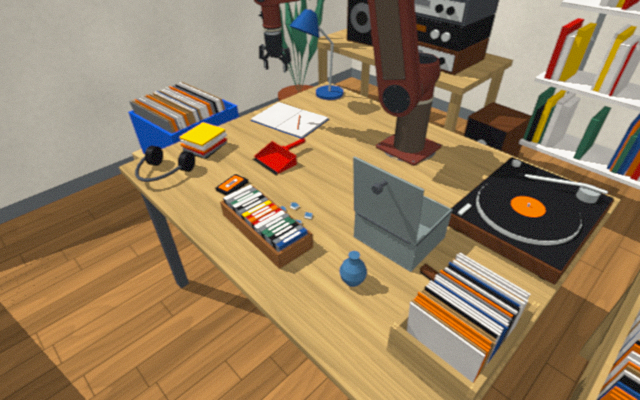

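```bash
python3 - <<'E'
from h import *
im=cv2.imread('pics/t1.png'); hsv=cv2.cvtColor(im,cv2.COLOR_BGR2HSV); C=cal('top')
H,S,V=[hsv[:,:,i].astype(int) for i in range(3)]
red=((H<6)|(H>174))&(S>180)&(V>70)
m=np.zeros_like(red); m[205:295,415:495]=red[205:295,415:495]
ys,xs=np.nonzero(m)
h=(ys>256); print('handle rows',ys.max())
for r in range(252,ys.max()+1,4):
    x=xs[ys==r]; print(r,x.min(),x.max(),ray('top',[[(x.min()+x.max())/2,r]],.045,C)[0].round(4))
print('head',[ (r,xs[ys==r].min(),xs[ys==r].max()) for r in range(ys.min(),252,6)])
blue=(H>95)&(H<120)&(S>90)&(V>60); mb=np.zeros(im.shape[:2],np.uint8); mb[155:200,310:385]=blue[155:200,310:385]
n,l,s,c=cv2.connectedComponentsWithStats(mb)
for i in range(1,n):
    if s[i,4]>15: print('shard',s[i],c[i].round(1),ray('top',c[i],.006,C)[0].round(4))
o=cv2.resize(im[90:300,150:350],None,fx=3,fy=3,interpolation=cv2.INTER_CUBIC)[:600]; 
o2=cv2.resize(im[95:295,280:500],None,fx=3,fy=3,interpolation=cv2.INTER_CUBIC)
cv2.imwrite('pics/c1.png',o);cv2.imwrite('pics/c2.png',o2)
E
```

```text
handle rows 288
252 449 462 [ 0.4141 -0.3185  0.045 ]
256 452 459 [ 0.4029 -0.3181  0.045 ]
260 453 459 [ 0.3916 -0.3191  0.045 ]
264 453 459 [ 0.3804 -0.3187  0.045 ]
268 453 459 [ 0.3692 -0.3183  0.045 ]
272 453 459 [ 0.358  -0.3179  0.045 ]
276 453 459 [ 0.3468 -0.3175  0.045 ]
280 453 459 [ 0.3356 -0.3171  0.045 ]
284 453 459 [ 0.3245 -0.3167  0.045 ]
288 458 458 [ 0.3132 -0.322   0.045 ]
head [(215, np.int64(425), np.int64(479)), (221, np.int64(425), np.int64(480)), (227, np.int64(425), np.int64(480)), (233, np.int64(425), np.int64(481)), (239, np.int64(425), np.int64(482)), (245, np.int64(427), np.int64(483)), (251, np.int64(449), np.int64(462))]
shard [328 165   8   9  50] [331.8 169. ] [0.6609 0.0252 0.006 ]
shard [358 167   8   9  58] [361.6 170.8] [ 0.654  -0.0625  0.006 ]
shard [329 184   9   8  40] [332.4 187.5] [0.6061 0.0244 0.006 ]
shard [354 184   9   7  52] [357.3 187.1] [ 0.6061 -0.0486  0.006 ]
```

View pics/c1.png

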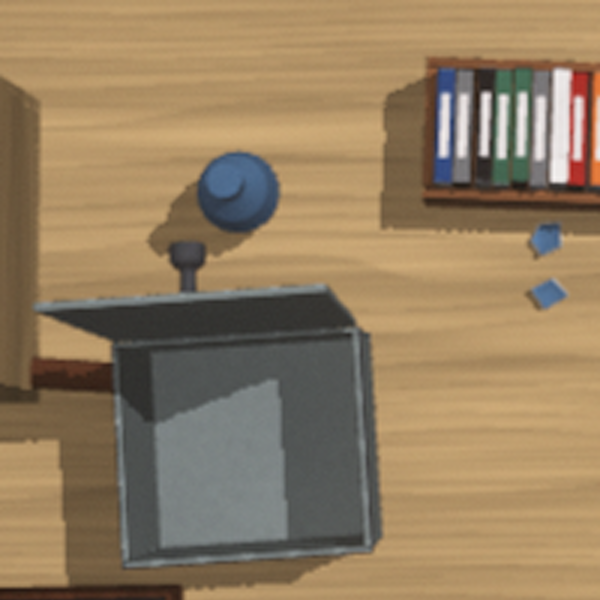

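View pics/c2.png

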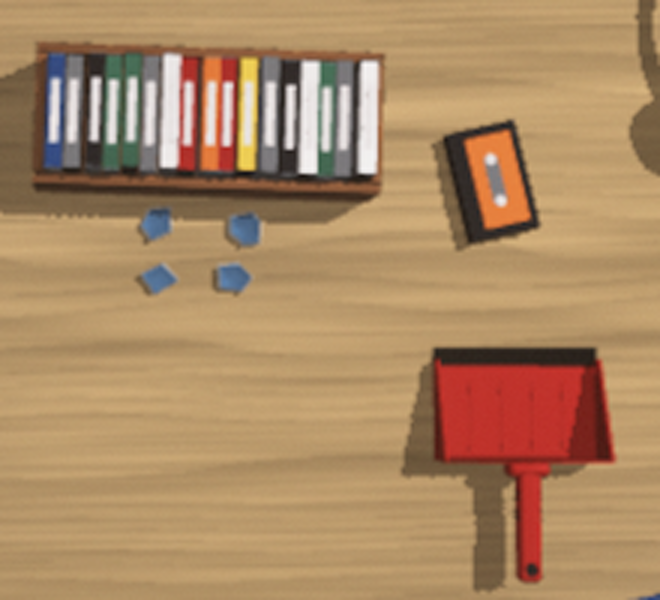

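```bash
python3 - <<'E'
from h import *
C=cal('top')
def p1(a): return np.array(a)/3+[150,90]-.33
def p2(a): return np.array(a)/3+[280,95]-.33
print('lip',ray('top',p2([[434,348],[597,348]]),.001,C).round(4))
print('handle end',ray('top',p2([[529,583]]),.045,C).round(4))
print('rack top edge',ray('top',p2([[35,179],[381,186]]),.062,C).round(4),'foot',ray('top',p2([[35,188],[381,195]]),.0,C).round(4), 'back',ray('top',p2([[38,43],[384,54]]),.062,C).round(4))
print('bin rim',ray('top',p1([[115,345],[358,332],[373,549],[126,565]]),.12,C).round(4))
for z in(.28,.3,.31,.32):print('lid edge',z,ray('top',p1([[37,307],[325,287]]),z,C).round(4))
print('tape',ray('top',p2([[444,135],[513,122],[538,225],[470,242]]),.017,C).round(4))
o=st();print(cv2.Rodrigues(o['eef_rot'])[0].round(3))
E
```

```text
lip [[ 0.5334 -0.2449  0.001 ]
 [ 0.5307 -0.4048  0.001 ]]
handle end [[ 0.3105 -0.3163  0.045 ]]
rack top edge [[ 0.6978  0.1411  0.062 ]
 [ 0.6855 -0.1848  0.062 ]] foot [[ 0.6984  0.1445  0.    ]
 [ 0.6855 -0.1976  0.    ]] back [[ 0.8276  0.1364  0.062 ]
 [ 0.8114 -0.1914  0.062 ]]
bin rim [[0.5577 0.4167 0.12  ]
 [0.5656 0.1995 0.12  ]
 [0.3732 0.1884 0.12  ]
 [0.3628 0.407  0.12  ]]
lid edge 0.28 [[0.5811 0.4308 0.28  ]
 [0.5928 0.2079 0.28  ]]
lid edge 0.3 [[0.5796 0.4239 0.3   ]
 [0.5911 0.2053 0.3   ]]
lid edge 0.31 [[0.5788 0.4204 0.31  ]
 [0.5902 0.204  0.31  ]]
lid edge 0.32 [[0.5781 0.4169 0.32  ]
 [0.5893 0.2027 0.32  ]]
tape [[ 0.7412 -0.2574  0.017 ]
 [ 0.7529 -0.3253  0.017 ]
 [ 0.6511 -0.3461  0.017 ]
 [ 0.6356 -0.2793  0.017 ]]
{'clock': np.float64(0.1), 'ee_pos': array([ 0.234, -0.579,  0.195]), 'eef_rot': array([-3.082, -0.599,  0.   ]), 'ft_force': array([-0.669, -0.839,  0.594]), 'torque': array([ 0.008, -0.013, -0.023]), 'finger_gap': np.float64(0.085), 'joint_positions': array([-1.313,  0.221,  1.527, -0.   ,  1.395, -0.126])}
[[ 0.927  0.374 -0.   ]
 [ 0.374 -0.927  0.002]
 [ 0.    -0.002 -1.   ]]
```

Request:
servo_tool:
  commands:
    - [1, 30.5, -22.7, 0, 0]
    - [1, 30.5, -22.7, 0, 0]
    - [1, 30.5, -22.7, 0, 0]
    - [1, 30.5, -22.7, 0, 0]
    - [1, 30.5, -22.7, 0, 0]

```text
clock: 0.52
ee_pos: [0.3333, -0.4154, 0.1956]
eef_rot: [-3.083, -0.598, 0.0]
ft_force: [0.8, -0.0, -0.4]
finger_gap: 0.0855
```

Request:
servo_tool:
  commands:
    - [1, 30.5, -22.7, 0, 0]
    - [1, 30.5, -22.7, 0, 0]
    - [1, 30.5, -22.7, 0, 0]
    - [1, 0, 0, 0, 6]
    - [1, 0, 0, 0, 6]

```text
clock: 0.93
ee_pos: [0.3933, -0.3174, 0.1959]
eef_rot: [-3.129, -0.273, 0.0]
ft_force: [0.7, -1.0, -0.1]
finger_gap: 0.0852
```

Request:
servo_tool:
  commands:
    - [1, 0, 0, 0, 6]
    - [1, 0, 0, 0, 6]
    - [1, 0, 0, 30, 0]
    - [1, 0, 0, 30, 0]
    - [1, 0, 0, 0, 0]

```text
clock: 1.35
ee_pos: [0.3892, -0.3163, 0.1301]
eef_rot: [-3.133, 0.055, 0.011]
ft_force: [-1.0, 2.0, -1.5]
finger_gap: 0.0853
```

```bash
python3 - <<'E'
from h import *
o=st();print(cv2.Rodrigues(o['eef_rot'])[0].round(3)); C=cal('wrist'); im=snap('wrist','w1')
hsv=cv2.cvtColor(im,cv2.COLOR_RGB2HSV);m=((hsv[:,:,0]<6)|(hsv[:,:,0]>174))&(hsv[:,:,1]>170)&(hsv[:,:,2]>90)
ys,xs=np.nonzero(m);print(xs.min(),xs.max(),ys.min(),ys.max())
P=ray('wrist',np.c_[xs,ys],.045,C); 
for a in np.arange(.31,.5,.015):
    q=P[abs(P[:,0]-a)<.004]; 
    if len(q): print(round(a,3),q[:,1].min().round(4),q[:,1].max().round(4))
print(P[:,0].min())
E
```

```text
{'clock': np.float64(1.35), 'ee_pos': array([ 0.389, -0.316,  0.13 ]), 'eef_rot': array([-3.133,  0.055,  0.011]), 'ft_force': array([-1.01 ,  2.017, -1.466]), 'torque': array([ 0.018,  0.051, -0.039]), 'finger_gap': np.float64(0.085), 'joint_positions': array([-0.84 , -0.009,  1.903, -0.   ,  1.258,  0.766])}
[[ 0.999 -0.035 -0.007]
 [-0.035 -0.999  0.008]
 [-0.007 -0.008 -1.   ]]
229 416 27 260
0.325 -0.3269 -0.3084
0.34 -0.3272 -0.3081
0.355 -0.3275 -0.3087
0.37 -0.3278 -0.3093
0.385 -0.3281 -0.309
0.4 -0.3293 -0.3097
0.415 -0.3382 -0.3019
0.43 -0.3986 -0.2401
0.445 -0.3976 -0.2415
0.46 -0.3966 -0.2434
0.475 -0.3956 -0.2454
0.49 -0.3947 -0.2469
0.31527654920936854
```

View pics/w1.png

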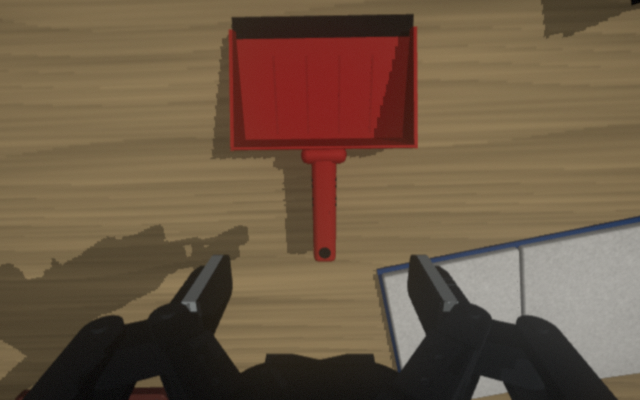

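Request:
servo_tool:
  commands:
    - [1, 0, 3, 28, 0]
    - [1, 0, 0, 28, 0]
    - [1, 0, 0, 28, 0]
    - [1, 0, 0, 28, 0]
    - [1, 0, 0, 0, 0]

```text
clock: 1.82
ee_pos: [0.3897, -0.3202, 0.0206]
eef_rot: [-3.135, 0.055, 0.008]
ft_force: [-1.2, 1.4, -0.8]
finger_gap: 0.0853
```

Request:
servo_tool:
  commands:
    - [0, 0, 0, 0, 0]
    - [0, 0, 0, 0, 0]
    - [0, 0, 0, 0, 0]
    - [0, 0, 0, 0, 0]
    - [0, 0, 0, 0, 0]

```text
clock: 2.23
ee_pos: [0.3931, -0.3238, 0.026]
eef_rot: [3.139, -0.055, 0.003]
ft_force: [0.7, -0.3, 0.0]
finger_gap: 0.0256
```

Request:
servo_tool:
  commands:
    - [0, 0, 0, 0, 0]
    - [0, 0, 0, 0, 0]
    - [0, 0, 0, 0, 0]

```text
clock: 2.48
ee_pos: [0.3923, -0.3228, 0.0245]
eef_rot: [3.141, -0.055, 0.0]
ft_force: [-0.3, -0.3, 0.3]
finger_gap: 0.0001
```

```bash
python3 - <<'E'
from h import *
st(); im=snap('wrist','w2'); snap('scene','s2')
hsv=cv2.cvtColor(im,cv2.COLOR_RGB2HSV);m=((hsv[:,:,0]<6)|(hsv[:,:,0]>174))&(hsv[:,:,1]>170)&(hsv[:,:,2]>60)
ys,xs=np.nonzero(m);print(xs.min(),xs.max(),ys.min(),ys.max())
E
```

```text
{'clock': np.float64(2.483), 'ee_pos': array([ 0.392, -0.323,  0.024]), 'eef_rot': array([ 3.141, -0.055,  0.   ]), 'ft_force': array([-0.291, -0.34 ,  0.308]), 'torque': array([0.003, 0.009, 0.003]), 'finger_gap': np.float64(0.0), 'joint_positions': array([-0.844,  0.141,  1.966,  0.   ,  1.034,  0.762])}
160 461 0 349
```

View pics/w2.png

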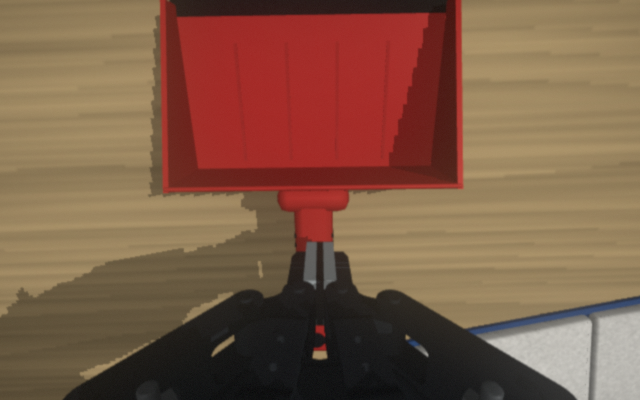

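```bash
python3 - <<'E'
from h import *
C=cal('wrist');K,R,t=C;print(K[0,0],(-R.T@t).round(4)); print('height over wall by size',K[0,0]*.16/302)
print(ray('wrist',[[161,188],[463,188],[300,235],[333,235]],.046,C).round(4))
p=proj('wrist',arm.get_obs()['ee_pos']);print('tcp px',p)
im=cv2.imread('pics/s2.png'); q=proj('scene',[.39,-.32,.05])[0].astype(int);print(q)
c=im[max(q[1]-65,0):q[1]+55,q[0]-60:q[0]+60];cv2.imwrite('pics/c3.png',cv2.resize(c,None,fx=5,fy=5,interpolation=cv2.INTER_CUBIC))
E
```

```text
307.55275749013293 [ 0.4725 -0.3252  0.2023]
height over wall by size 0.1629418582729181
[[ 0.4279 -0.2394  0.046 ]
 [ 0.4222 -0.3996  0.046 ]
 [ 0.3979 -0.3116  0.046 ]
 [ 0.3972 -0.3301  0.046 ]]
tcp px [[320.14990037 227.61934321]]
[289 142]
```

View pics/c3.png

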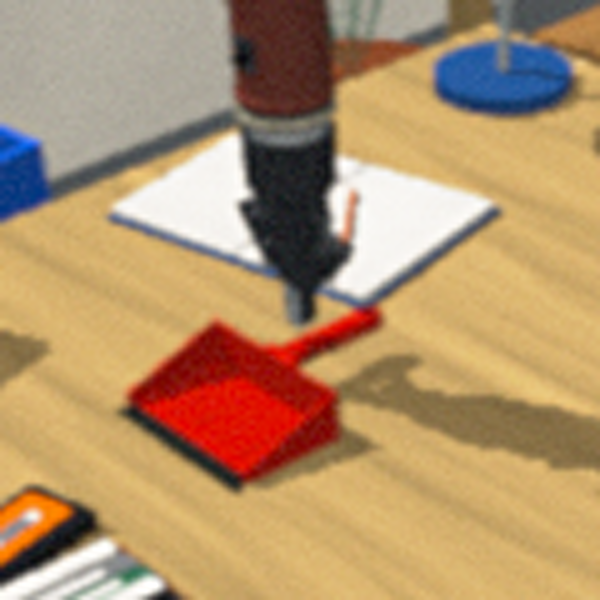

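Request:
servo_tool:
  commands:
    - [0, 0, 0, -40, 0]
    - [0, 0, 0, -40, 0]
    - [0, 0, 0, 0, 0]
    - [0, 0, 0, 0, 0]

```text
clock: 2.92
ee_pos: [0.3939, -0.3247, 0.1073]
eef_rot: [3.136, -0.055, 0.007]
ft_force: [0.0, 0.5, -0.4]
finger_gap: 0.0001
```

```bash
python3 - <<'E'
from h import *
o=st(); C=cal('wrist'); im=snap('wrist','w3'); s=snap('scene','s3')
hsv=cv2.cvtColor(im,cv2.COLOR_RGB2HSV);m=((hsv[:,:,0]<6)|(hsv[:,:,0]>174))&(hsv[:,:,1]>170)&(hsv[:,:,2]>60)
ys,xs=np.nonzero(m);print(xs.min(),xs.max(),ys.min(),ys.max())
K,R,t=C;print((-R.T@t).round(4),K[0,0]*.16/(xs.max()-xs.min()+1)+.046)
print('tcp wrist',proj('wrist',o['ee_pos']),'scene',proj('scene',o['ee_pos']),proj('scene',o['ee_pos']+[0,0,.025]))
for c in(312,316,324,328):print(c,[(r,im[r,c].tolist()) for r in range(215,262,4)])
q=proj('scene',o['ee_pos'])[0].astype(int)
A=cv2.resize(im[130:330,200:440],None,fx=1.66,fy=1.66); B=cv2.resize(s[q[1]-40:q[1]+40,q[0]-40:q[0]+40],(398,332))
h=min(A.shape[0],B.shape[0]);cv2.imwrite('pics/c4.png',np.hstack([A[:h],B[:h]])[:,:,::-1])
E
```

```text
{'clock': np.float64(2.917), 'ee_pos': array([ 0.394, -0.325,  0.107]), 'eef_rot': array([ 3.136, -0.055,  0.007]), 'ft_force': array([ 0.041,  0.539, -0.364]), 'torque': array([-0.054,  0.062,  0.034]), 'finger_gap': np.float64(0.0), 'joint_positions': array([-0.844,  0.025,  1.915,  0.   ,  1.196,  0.762])}
210 412 31 249
[ 0.4736 -0.3264  0.2857] 0.2884061142779373
tcp wrist [[323.71619592 226.84873916]] scene [[287.52568437 130.64260201]] [[287.10681454 125.13653801]]
312 [(215, [139, 44, 37]), (219, [139, 45, 37]), (223, [139, 44, 38]), (227, [138, 44, 36]), (231, [139, 45, 38]), (235, [137, 44, 37]), (239, [138, 45, 36]), (243, [87, 84, 81]), (247, [86, 84, 82]), (251, [86, 85, 82]), (255, [85, 85, 83]), (259, [86, 86, 83])]
316 [(215, [141, 44, 37]), (219, [141, 47, 38]), (223, [140, 45, 36]), (227, [141, 46, 38]), (231, [140, 46, 39]), (235, [140, 45, 36]), (239, [140, 46, 39]), (243, [72, 65, 62]), (247, [68, 66, 62]), (251, [62, 59, 55]), (255, [63, 60, 55]), (259, [63, 60, 57])]
324 [(215, [127, 43, 34]), (219, [129, 43, 36]), (223, [134, 46, 38]), (227, [134, 44, 36]), (231, [133, 45, 37]), (235, [131, 42, 34]), (239, [135, 46, 39]), (243, [83, 80, 77]), (247, [83, 82, 79]), (251, [81, 80, 77]), (255, [81, 81, 77]), (259, [80, 78, 76])]
328 [(215, [141, 121, 86]), (219, [141, 120, 86]), (223, [128, 109, 78]), (227, [138, 116, 84]), (231, [129, 110, 79]), (235, [134, 114, 83]), (239, [126, 107, 76]), (243, [87, 85, 80]), (247, [87, 86, 83]), (251, [86, 86, 83]), (255, [85, 85, 82]), (259, [85, 85, 83])]
```

View pics/c4.png

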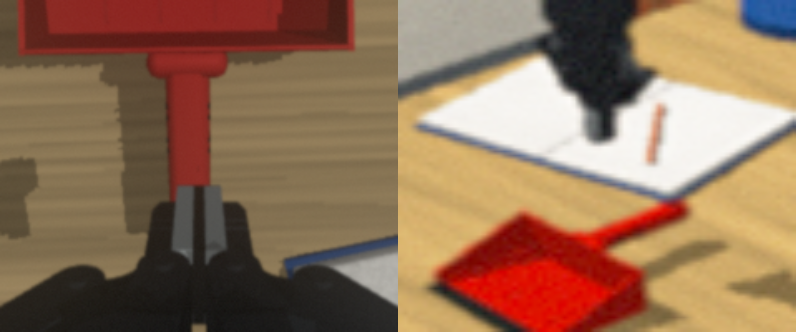

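Request:
servo_tool:
  commands:
    - [1, 0, 0, 0, 0]
    - [1, 0, 0, 0, 0]
    - [1, 0, 0, 0, 0]
    - [1, 0, 0, 0, 0]
    - [1, 0, -3, 0, 0]

```text
clock: 3.43
ee_pos: [0.392, -0.3198, 0.1037]
eef_rot: [-3.141, 0.056, 0.001]
ft_force: [0.9, 0.3, 0.3]
finger_gap: 0.0607
```

Request:
servo_tool:
  commands:
    - [1, 0, 0, 25, 0]
    - [1, 0, 0, 25, 0]
    - [1, 0, 0, 25, 0]
    - [1, 0, 0, 15, 0]
    - [1, 0, 0, 0, 0]

```text
clock: 3.85
ee_pos: [0.3898, -0.3169, 0.0103]
eef_rot: [-3.136, 0.055, 0.008]
ft_force: [-0.5, 1.0, 0.4]
finger_gap: 0.0854
```

```bash
python3 - <<'E'
from h import *
o=st(); print(proj('scene',o['ee_pos'])); snap('scene','s4')
for dz in(0,.015,.025,.035):
  print(dz,proj('wrist',o['ee_pos']+[0.011,0,dz]),proj('wrist',o['ee_pos']+[-0.011,0,dz]))
E
```

```text
{'clock': np.float64(3.85), 'ee_pos': array([ 0.39 , -0.317,  0.01 ]), 'eef_rot': array([-3.136,  0.055,  0.008]), 'ft_force': array([-0.467,  0.971,  0.397]), 'torque': array([ 0.009,  0.031, -0.002]), 'finger_gap': np.float64(0.085), 'joint_positions': array([-0.84 ,  0.158,  1.979, -0.   ,  1.012,  0.766])}
[[291.0245315  151.31871052]]
0 [[317.75751086 211.86209288]] [[319.02170828 243.33747596]]
0.015 [[317.52760471 221.36065295]] [[318.89718394 254.88644631]]
0.025 [[317.35288796 228.57906608]] [[318.8030129  263.62030924]]
0.035 [[317.1574543  236.65339708]] [[318.69814393 273.34634786]]
```

Request:
servo_tool:
  commands:
    - [1, 0, 2, 8, 0]
    - [1, 0, 0, 8, 0]
    - [1, 0, 0, 0, 0]

```text
clock: 4.15
ee_pos: [0.3921, -0.3217, -0.0023]
eef_rot: [-3.141, 0.055, 0.0]
ft_force: [-0.5, 0.0, -0.1]
finger_gap: 0.0849
```

Request:
servo_tool:
  commands:
    - [0, 0, 0, 0, 0]
    - [0, 0, 0, 0, 0]
    - [0, 0, 0, 0, 0]
    - [0, 0, 0, 0, 0]
    - [0, 0, 0, 0, 0]

```text
clock: 4.57
ee_pos: [0.3924, -0.322, -0.0014]
eef_rot: [3.141, -0.055, 0.001]
ft_force: [-0.9, 2.7, 0.6]
finger_gap: 0.0257
```

Request:
servo_tool:
  commands:
    - [0, 0, 0, 0, 0]
    - [0, 0, 0, 0, 0]

```text
clock: 4.73
ee_pos: [0.3925, -0.3218, -0.0013]
eef_rot: [3.141, -0.055, 0.001]
ft_force: [-0.7, 1.6, 4.6]
finger_gap: 0.02
```

Request:
servo_tool:
  commands:
    - [0.6, 0, 0, 0, 0]
    - [0.6, 0, 0, 0, 0]
    - [0.6, 0, 0, 5, 0]
    - [0.6, 0, 0, 4, 0]
    - [0.6, 0, 0, 0, 0]

```text
clock: 5.15
ee_pos: [0.3914, -0.321, -0.0121]
eef_rot: [-3.14, 0.055, 0.002]
ft_force: [0.1, 0.5, 1.1]
finger_gap: 0.0512
```

Request:
servo_tool:
  commands:
    - [0, 0, 0, 0, 0]
    - [0, 0, 0, 0, 0]
    - [0, 0, 0, 0, 0]
    - [0, 0, 0, 0, 0]
    - [0, 0, 0, 0, 0]

```text
clock: 5.57
ee_pos: [0.3923, -0.3218, -0.0107]
eef_rot: [3.141, -0.055, 0.0]
ft_force: [-0.3, 0.7, -0.3]
finger_gap: 0.0208
```

```bash
python3 - <<'E'
from h import *
o=st(); im=snap('top','t2'); hsv=cv2.cvtColor(im,cv2.COLOR_RGB2HSV)
m=((hsv[:,:,0]<6)|(hsv[:,:,0]>174))&(hsv[:,:,1]>180)&(hsv[:,:,2]>70); m[:200]=0;m[300:]=0;m[:,:415]=0
ys,xs=np.nonzero(m)
print([ (r,xs[ys==r].min(),xs[ys==r].max()) for r in range(215,250,6)])
E
```

```text
{'clock': np.float64(5.567), 'ee_pos': array([ 0.392, -0.322, -0.011]), 'eef_rot': array([ 3.141, -0.055,  0.   ]), 'ft_force': array([-0.284,  0.699, -0.32 ]), 'torque': array([ 0.084, -0.073, -0.046]), 'finger_gap': np.float64(0.021), 'joint_positions': array([-0.843,  0.2  ,  1.979,  0.   ,  0.962,  0.763])}
[(215, np.int64(426), np.int64(427)), (221, np.int64(426), np.int64(480)), (227, np.int64(426), np.int64(481)), (233, np.int64(426), np.int64(482)), (239, np.int64(426), np.int64(483)), (245, np.int64(426), np.int64(483))]
```

Request:
servo_tool:
  commands:
    - [0, 0, -15, 0, 0]
    - [0, 0, -25, 0, 0]
    - [0, 0, -25, 0, 0]
    - [0, 0, -25, 0, 0]
    - [0, 0, -25, 0, 0]

```text
clock: 6.03
ee_pos: [0.3961, -0.2055, -0.0107]
eef_rot: [3.141, -0.056, 0.0]
ft_force: [0.6, -1.0, 0.3]
finger_gap: 0.0206
```

Request:
servo_tool:
  commands:
    - [0, -1, -25, 0, 0]
    - [0, 0, -25, 0, 0]
    - [0, -1, -25, 0, 0]
    - [0, 0, -25, 0, 0]
    - [0, -1, -25, 0, 0]

```text
clock: 6.45
ee_pos: [0.3973, -0.0802, -0.0107]
eef_rot: [3.141, -0.055, 0.001]
ft_force: [0.6, -0.2, -0.3]
finger_gap: 0.0211
```

Request:
servo_tool:
  commands:
    - [0, 0, -25, 0, 0]
    - [0, 0, -25, 0, 0]
    - [0, 0, -21, 0, 0]
    - [0, 0, 0, 0, 0]
    - [0, 0, 0, 0, 0]

```text
clock: 6.87
ee_pos: [0.3997, -0.0094, -0.0107]
eef_rot: [-3.141, 0.051, -0.0]
ft_force: [1.3, 0.8, 1.8]
finger_gap: 0.0207
```

```bash
python3 - <<'E'
from h import *
o=st(); im=snap('top','t3'); hsv=cv2.cvtColor(im,cv2.COLOR_RGB2HSV);C=cal('top')
m=((hsv[:,:,0]<6)|(hsv[:,:,0]>174))&(hsv[:,:,1]>180)&(hsv[:,:,2]>70); m[:200]=0;m[300:]=0;m[:,:290]=0;m[:,420:]=0
ys,xs=np.nonzero(m); print(ys.min(),ys.max())
for r in range(ys.min(),250,5): print(r,xs[ys==r].min(),xs[ys==r].max(),ray('top',[[xs[ys==r].min(),r],[xs[ys==r].max(),r]],.014,C)[:,:2].round(4).tolist())
H,S,V=[hsv[:,:,i].astype(int) for i in range(3)]
blue=(H>95)&(H<120)&(S>90)&(V>60); mb=np.zeros(im.shape[:2],np.uint8); mb[155:200,310:385]=blue[155:200,310:385]
n,l,s,c=cv2.connectedComponentsWithStats(mb)
for i in range(1,n):
    if s[i,4]>15: print('shard',ray('top',c[i],.006,C)[0].round(4))
dark=(V<50); dark[:200]=0; r,cc=np.nonzero(dark[200:225,300:400]);print('lip rows',np.bincount(r)[:25])
E
```

```text
{'clock': np.float64(6.867), 'ee_pos': array([ 0.4  , -0.009, -0.011]), 'eef_rot': array([-3.141,  0.051, -0.   ]), 'ft_force': array([1.322, 0.812, 1.799]), 'torque': array([ 0.197, -0.001,  0.064]), 'finger_gap': np.float64(0.021), 'joint_positions': array([-0.222, -0.05 ,  2.248,  0.   ,  0.943,  1.381])}
215 249
215 319 372 [[0.5257, 0.0655], [0.5231, -0.0889]]
220 319 372 [[0.5112, 0.0657], [0.5086, -0.0886]]
225 319 373 [[0.4967, 0.066], [0.494, -0.0911]]
230 319 373 [[0.4822, 0.0662], [0.4795, -0.0908]]
235 319 373 [[0.4677, 0.0665], [0.465, -0.0904]]
240 319 373 [[0.4532, 0.0667], [0.4505, -0.0901]]
245 319 374 [[0.4388, 0.067], [0.436, -0.0926]]
shard [0.6606 0.0253 0.006 ]
shard [ 0.6542 -0.0625  0.006 ]
shard [0.6061 0.0244 0.006 ]
shard [ 0.6061 -0.0486  0.006 ]
lip rows [ 0  0  0  0  0  0  0  0  0  0  0 41 36 44 35]
```

Request:
servo_tool:
  commands:
    - [0, 5, 3, 1, 0]
    - [0, 10, 0, 0, 0]
    - [0, 10, 0, 0, 0]
    - [0, 10, 0, 0, 0]
    - [0, 10, 0, 0, 0]

```text
clock: 7.33
ee_pos: [0.4443, -0.0163, -0.0111]
eef_rot: [-3.141, 0.057, 0.004]
ft_force: [-10.0, 0.2, 17.7]
finger_gap: 0.0209
```

Request:
servo_tool:
  commands:
    - [0, 10, 0, 0, 0]
    - [0, 10, 0, 0, 0]
    - [0, 10, 0, 0, 0]
    - [0, 10, 0, 0, 0]
    - [0, 10, 0, 0, 0]

```text
clock: 7.75
ee_pos: [0.494, -0.0182, -0.011]
eef_rot: [-3.141, 0.057, 0.006]
ft_force: [-10.8, 0.3, 18.4]
finger_gap: 0.0209
```

Request:
servo_tool:
  commands:
    - [0, 8, 0, 0, 0]
    - [0, 8, 0, 0, 0]
    - [0, 8, 0, 0, 0]
    - [0, 6, 0, 0, 0]
    - [0, 6, 0, 0, 0]

```text
clock: 8.17
ee_pos: [0.5299, -0.0195, -0.0109]
eef_rot: [-3.141, 0.057, 0.005]
ft_force: [-10.7, 0.3, 17.3]
finger_gap: 0.0205
```

```bash
cat > look.py <<'E'
from h import *
import sys
o=st(); im=snap('top',sys.argv[1]); hsv=cv2.cvtColor(im,cv2.COLOR_RGB2HSV);C=cal('top')
H,S,V=[hsv[:,:,i].astype(int) for i in range(3)]
blue=(H>95)&(H<120)&(S>90)&(V>50); mb=np.zeros(im.shape[:2],np.uint8); mb[150:210,300:400]=blue[150:210,300:400]
n,l,s,c=cv2.connectedComponentsWithStats(mb)
for i in range(1,n):
    if s[i,4]>10: print('shard',s[i,4],ray('top',c[i],.008,C)[0].round(4))
red=((H<6)|(H>174))&(S>180)&(V>70); red[:150]=0;red[300:]=0;red[:,:290]=0;red[:,420:]=0
ys,xs=np.nonzero(red); print('red front',ray('top',[[345,ys.min()]],.008,C)[0].round(3))
cv2.imwrite('pics/'+sys.argv[1]+'c.png',cv2.resize(im[140:260,270:430],None,fx=5,fy=5,interpolation=cv2.INTER_CUBIC)[:,:,::-1])
E
python3 look.py t4
```

```text
{'clock': np.float64(8.167), 'ee_pos': array([ 0.53 , -0.02 , -0.011]), 'eef_rot': array([-3.141,  0.057,  0.005]), 'ft_force': array([-10.66 ,   0.335,  17.253]), 'torque': array([0.47 , 1.616, 0.09 ]), 'finger_gap': np.float64(0.021), 'joint_positions': array([-1.850e-01,  2.520e-01,  1.917e+00, -1.000e-03,  9.760e-01,
        1.422e+00])}
shard 39 [0.6756 0.0266 0.008 ]
shard 30 [ 0.6667 -0.0713  0.008 ]
shard 45 [ 0.6607 -0.0391  0.008 ]
shard 41 [0.6486 0.0229 0.008 ]
red front [ 0.716 -0.015  0.008]
```

Request:
servo_tool:
  commands:
    - [0, 5, 0, 0, 0]
    - [0, 5, 0, 0, 0]
    - [0, 4, 0, 0, 0]
    - [0, 3, 0, 0, 0]

```text
clock: 8.55
ee_pos: [0.5444, -0.02, -0.0109]
eef_rot: [-3.141, 0.057, 0.014]
ft_force: [-27.6, 0.7, 32.9]
finger_gap: 0.0205
```

Request:
servo_tool:
  commands:
    - [0, 2, 0, 0, 0]
    - [0, 1, 0, 0, 0]

```text
clock: 8.72
ee_pos: [0.5443, -0.0199, -0.0109]
eef_rot: [-3.14, 0.057, 0.024]
ft_force: [-34.1, -0.7, 39.6]
finger_gap: 0.0208
```

```bash
python3 look.py t5
```

```text
{'clock': np.float64(8.717), 'ee_pos': array([ 0.544, -0.02 , -0.011]), 'eef_rot': array([-3.14 ,  0.057,  0.024]), 'ft_force': array([-34.137,  -0.733,  39.611]), 'torque': array([ 0.422,  4.942, -0.098]), 'finger_gap': np.float64(0.021), 'joint_positions': array([-0.18 ,  0.291,  1.868, -0.002,  0.998,  1.428])}
shard 35 [0.6762 0.0257 0.008 ]
shard 45 [ 0.6699 -0.0378  0.008 ]
shard 24 [ 0.6688 -0.0715  0.008 ]
shard 42 [0.6496 0.0227 0.008 ]
red front [ 0.716 -0.015  0.008]
```

View pics/t5c.png

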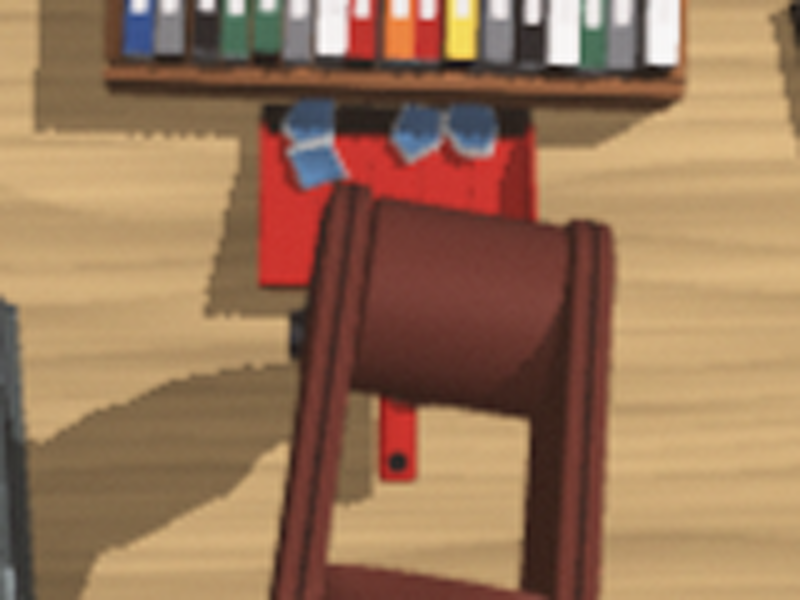

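Request:
servo_tool:
  commands:
    - [0, -3, 0, -1, 0]
    - [0, 0, 0, 0, 0]

```text
clock: 8.93
ee_pos: [0.5447, -0.0198, -0.0108]
eef_rot: [-3.14, 0.058, 0.01]
ft_force: [-12.3, 0.6, 12.2]
finger_gap: 0.0208
```

```bash
cat > wr.py <<'E'
from h import *
import sys
o=st(); im=snap('wrist',sys.argv[1]); hsv=cv2.cvtColor(im,cv2.COLOR_RGB2HSV)
H,S,V=[hsv[:,:,i].astype(int) for i in range(3)]
red=(((H<6)|(H>174))&(S>170)&(V>50)).astype(np.uint8)
n,l,s,c=cv2.connectedComponentsWithStats(red);k=1+s[1:,4].argmax();print('red',s[k]); m=l==k
for r in(20,60,100,140,170):
    x=np.nonzero(m[r])[0]; print(r,(x.min(),x.max()) if len(x) else None,end=' ')
col=np.nonzero(m[:,230])[0];print('col230',col.min() if len(col) else 0,col.max() if len(col) else 0)
b=((H>95)&(H<120)&(S>90)&(V>50)).astype(np.uint8)
n,l,s,c=cv2.connectedComponentsWithStats(b)
for i in range(1,n):
    if s[i,4]>60: print('blue',s[i],c[i].round(0))
E
python3 wr.py w4
```

```text
{'clock': np.float64(8.933), 'ee_pos': array([ 0.545, -0.02 , -0.011]), 'eef_rot': array([-3.14 ,  0.058,  0.01 ]), 'ft_force': array([-12.26 ,   0.565,  12.184]), 'torque': array([ 0.606,  1.766, -0.133]), 'finger_gap': np.float64(0.021), 'joint_positions': array([-0.181,  0.284,  1.876, -0.   ,  0.988,  1.427])}
red [  129     0   381   360 78995]
20 (np.int64(129), np.int64(509)) 60 (np.int64(130), np.int64(509)) 100 (np.int64(130), np.int64(508)) 140 (np.int64(131), np.int64(508)) 170 (np.int64(131), np.int64(507)) col230 67 213
blue [320   0  54  23 661] [344.   7.]
blue [398   0  49  21 805] [423.   9.]
blue [ 180   15   50   53 1225] [205.  41.]
```

Request:
servo_tool:
  commands:
    - [0, 0, 0, -2, 0]
    - [0, 0, 0, -4, 0]
    - [0, 0, 0, -5, 0]
    - [0, 0, 0, -4, 0]
    - [0, 0, 0, 0, 0]

```text
clock: 9.4
ee_pos: [0.5461, -0.0192, 0.0039]
eef_rot: [-3.141, 0.057, 0.006]
ft_force: [-6.1, -0.4, -4.0]
finger_gap: 0.0204
```

```bash
python3 wr.py w5
```

```text
{'clock': np.float64(9.4), 'ee_pos': array([ 0.546, -0.019,  0.004]), 'eef_rot': array([-3.141,  0.057,  0.006]), 'ft_force': array([-6.11 , -0.416, -3.955]), 'torque': array([ 0.111,  1.513, -0.34 ]), 'finger_gap': np.float64(0.02), 'joint_positions': array([-0.179,  0.261,  1.87 , -0.   ,  1.014,  1.428])}
red [  133     0   376   360 77300]
20 (np.int64(135), np.int64(507)) 60 (np.int64(135), np.int64(507)) 100 (np.int64(134), np.int64(507)) 140 (np.int64(134), np.int64(507)) 170 (np.int64(133), np.int64(507)) col230 72 212
blue [184   0  25   6  80] [194.   1.]
blue [320   0  56  26 820] [347.   8.]
blue [396   0  52  24 979] [423.  10.]
blue [185  19  46  51 859] [208.  45.]
```

Request:
servo_tool:
  commands:
    - [0, -1, 0, -6, 0]
    - [0, -2, 0, -10, 0]
    - [0, -3, 0, -13, 0]
    - [0, -4, 0, -14, 0]
    - [0, -4, 0, -14, 0]

```text
clock: 9.87
ee_pos: [0.5356, -0.019, 0.0637]
eef_rot: [3.14, -0.055, 0.007]
ft_force: [-0.4, 0.0, -2.8]
finger_gap: 0.0205
```

```bash
python3 wr.py w6
```

```text
{'clock': np.float64(9.867), 'ee_pos': array([ 0.536, -0.019,  0.064]), 'eef_rot': array([ 3.14 , -0.055,  0.007]), 'ft_force': array([-0.393,  0.042, -2.77 ]), 'torque': array([ 0.007,  0.216, -0.018]), 'finger_gap': np.float64(0.02), 'joint_positions': array([-0.183,  0.142,  1.879, -0.   ,  1.116,  1.423])}
red [  132     0   377   360 78310]
20 (np.int64(133), np.int64(508)) 60 (np.int64(133), np.int64(508)) 100 (np.int64(132), np.int64(508)) 140 (np.int64(132), np.int64(507)) 170 (np.int64(132), np.int64(507)) col230 71 213
blue [181   0  22   6  72] [189.   2.]
blue [320   0  55  25 739] [346.   8.]
blue [397   0  50  22 887] [423.   9.]
blue [ 182   14   49   55 1330] [207.  39.]
```

Request:
servo_tool:
  commands:
    - [0, -8, 0, -14, 0]
    - [0, -12, 0, -14, 0]
    - [0, -14, 0, -14, 0]
    - [0, -14, 0, -14, 0]
    - [0, -12, 0, -14, 0]

```text
clock: 10.33
ee_pos: [0.4744, -0.0167, 0.133]
eef_rot: [3.14, -0.055, 0.005]
ft_force: [0.2, 0.4, -2.6]
finger_gap: 0.0204
```

Request:
servo_tool:
  commands:
    - [0, -8, 0, -10, 0]
    - [0, -4, 0, -5, -2]
    - [0, 0, 0, 0, -4]
    - [0, 0, 0, 0, -5]
    - [0, 0, 0, 0, -6]

```text
clock: 10.75
ee_pos: [0.4634, -0.0164, 0.1479]
eef_rot: [3.112, 0.416, 0.007]
ft_force: [-0.4, 0.1, -2.7]
finger_gap: 0.0207
```

Request:
servo_tool:
  commands:
    - [0, 0, 0, 0, -6]
    - [0, 0, 0, 0, -6]
    - [0, 0, 0, 0, -6]
    - [0, 0, 0, 0, -6]
    - [0, 0, 0, 0, -6]

```text
clock: 11.17
ee_pos: [0.4634, -0.0164, 0.1475]
eef_rot: [2.897, 1.209, 0.005]
ft_force: [0.3, 0.0, -2.6]
finger_gap: 0.0206
```

Request:
servo_tool:
  commands:
    - [0, 0, 0, 0, -6]
    - [0, 0, 0, 0, -6]
    - [0, 0, 0, 0, -6]
    - [0, 0, 0, 0, -6]
    - [0, 0, 0, 0, -6]

```text
clock: 11.58
ee_pos: [0.4634, -0.0164, 0.1476]
eef_rot: [2.485, 1.917, 0.004]
ft_force: [0.0, 0.7, -3.2]
finger_gap: 0.0206
```

Request:
servo_tool:
  commands:
    - [0, 0, 0, 0, -6]
    - [0, 0, 0, 0, -6]
    - [0, 0, 0, 0, -4]
    - [0, 0, 0, 0, -1.5]
    - [0, 0, 0, 0, 0]

```text
clock: 12.0
ee_pos: [0.4634, -0.0164, 0.1475]
eef_rot: [2.169, 2.268, 0.003]
ft_force: [-0.5, 0.1, -1.8]
finger_gap: 0.0208
```

```bash
python3 wr.py w7;python3 -c "
from h import *
print(cv2.Rodrigues(arm.get_obs()['eef_rot'])[0].round(3))"
```

```text
{'clock': np.float64(12.0), 'ee_pos': array([ 0.463, -0.016,  0.148]), 'eef_rot': array([2.169, 2.268, 0.003]), 'ft_force': array([-0.526,  0.095, -1.833]), 'torque': array([-0.153, -0.016,  0.032]), 'finger_gap': np.float64(0.021), 'joint_positions': array([-0.206, -0.137,  1.989, -0.   ,  1.286, -0.25 ])}
red [  152     0   357   360 71827]
20 (np.int64(158), np.int64(508)) 60 (np.int64(164), np.int64(507)) 100 (np.int64(159), np.int64(508)) 140 (np.int64(157), np.int64(507)) 170 (np.int64(167), np.int64(508)) col230 73 212
blue [319   0  57  19 671] [346.   7.]
blue [397   0  51  23 911] [424.  10.]
[[-0.043  0.999  0.003]
 [ 0.999  0.043 -0.001]
 [-0.001  0.003 -1.   ]]
```

```bash
python3 - <<'E'
import cv2
a=cv2.imread('pics/w6.png');b=cv2.imread('pics/w7.png')
for p in[(40,205),(30,195),(3,188),(100,150),(8,346)]:print(a[p],b[p])
hsv=cv2.cvtColor(b,cv2.COLOR_BGR2HSV);H,S,V=cv2.split(hsv)
m=((H>95)&(H<125)&(V>15)&(S>50)).astype('uint8');n,l,s,c=cv2.connectedComponentsWithStats(m);print([x.tolist() for x in s[1:] if x[4]>60])
E
```

```text
[147 117  92] [108  88  71]
[137 110  87] [104  84  68]
[134 107  84] [103  83  68]
[ 34  41 122] [ 38  49 106]
[144 116  88] [148 119  94]
[[179, 0, 47, 12, 298], [318, 0, 59, 27, 861], [396, 0, 53, 23, 984], [181, 13, 73, 61, 2557]]
```

Request:
servo_tool:
  commands:
    - [0, 8, 1, 0, 0]
    - [0, 14, 1, 0, 0]
    - [0, 18, 1, 0, 0]
    - [0, 18, 1, 0, 0]
    - [0, 18, 1, 0, 0]

```text
clock: 12.47
ee_pos: [0.464, 0.0613, 0.1466]
eef_rot: [2.174, 2.267, 0.002]
ft_force: [0.1, 0.6, -2.6]
finger_gap: 0.0208
```

Request:
servo_tool:
  commands:
    - [0, 18, 1, 0, 0]
    - [0, 18, 1, 0, 0]
    - [0, 18, 1, 0, 0]
    - [0, 18, 1, 0, 0]
    - [0, 18, 1, 0, 0]

```text
clock: 12.88
ee_pos: [0.4649, 0.1518, 0.1466]
eef_rot: [2.173, 2.268, 0.001]
ft_force: [0.6, -0.1, -3.0]
finger_gap: 0.0205
```

Request:
servo_tool:
  commands:
    - [0, 18, 1, 0, 0]
    - [0, 18, 1, 0, 0]
    - [0, 18, 1, 0, 0]
    - [0, 18, 1, 0, 0]
    - [0, 8, 1, 0, 0]

```text
clock: 13.3
ee_pos: [0.4662, 0.2329, 0.1465]
eef_rot: [-2.172, -2.27, -0.002]
ft_force: [0.2, -1.5, -2.8]
finger_gap: 0.0211
```

Request:
servo_tool:
  commands:
    - [0, 5, 1, 0, 0]
    - [0, 0, 0, 0, 0]

```text
clock: 13.47
ee_pos: [0.4671, 0.2362, 0.1463]
eef_rot: [2.171, 2.27, 0.0]
ft_force: [-0.5, -0.9, -1.6]
finger_gap: 0.0208
```

```bash
python3 - <<'E'
from h import *
st(); a=snap('top','t6'); b=snap('scene','s6')
A=cv2.resize(a[160:310,150:310],(427,400),interpolation=cv2.INTER_CUBIC); B=cv2.resize(b[120:300,310:470],(356,400),interpolation=cv2.INTER_CUBIC)
cv2.imwrite('pics/c6.png',np.hstack([A,B])[:,:,::-1])
E
```

```text
{'clock': np.float64(13.467), 'ee_pos': array([0.467, 0.236, 0.146]), 'eef_rot': array([2.171, 2.27 , 0.   ]), 'ft_force': array([-0.524, -0.872, -1.626]), 'torque': array([-0.222, -0.005, -0.014]), 'finger_gap': np.float64(0.021), 'joint_positions': array([ 0.317,  0.019,  1.843, -0.   ,  1.279,  0.273])}
```

View pics/c6.png

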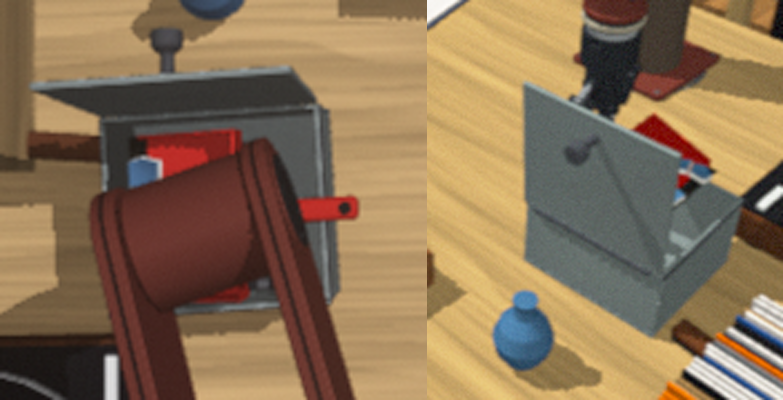

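Request:
servo_tool:
  commands:
    - [0, -3, 0, 8, 0]
    - [0, -3, 0, 14, 0]
    - [0, -2, 0, 14, 0]
    - [0, 0, 0, 14, 0]
    - [0, 0, 0, 8, 0]

```text
clock: 13.98
ee_pos: [0.4663, 0.2259, 0.086]
eef_rot: [-2.174, -2.267, 0.004]
ft_force: [-1.1, 0.1, -2.8]
finger_gap: 0.0206
```

Request:
servo_tool:
  commands:
    - [0, 0, 0, 6, 0]
    - [0, 0, 0, 5, 0]
    - [0, 0, 0, 4, 0]

```text
clock: 14.23
ee_pos: [0.4676, 0.2287, 0.0753]
eef_rot: [-2.173, -2.267, -0.003]
ft_force: [-11.2, 5.0, 17.3]
finger_gap: 0.0205
```

```bash
python3 wr.py w8
```

```text
{'clock': np.float64(14.233), 'ee_pos': array([0.468, 0.229, 0.075]), 'eef_rot': array([-2.173, -2.267, -0.003]), 'ft_force': array([-11.223,   4.989,  17.269]), 'torque': array([ 0.248,  1.439, -0.238]), 'finger_gap': np.float64(0.021), 'joint_positions': array([0.301, 0.094, 1.909, 0.003, 1.139, 0.258])}
red [  154    13   346   346 57302]
20 (np.int64(466), np.int64(477)) 60 (np.int64(181), np.int64(482)) 100 (np.int64(164), np.int64(487)) 140 (np.int64(166), np.int64(491)) 170 (np.int64(168), np.int64(495)) col230 96 208
blue [ 192    0   51   36 1413] [218.  15.]
blue [ 320    0   47   41 1432] [343.  16.]
blue [ 378    0   55   45 1883] [406.  19.]
blue [202  44  34  18 176] [218.  52.]
```

Request:
servo_tool:
  commands:
    - [0, 0, -1, 3, 0]
    - [0, 0, -1, 3, 0]
    - [0, 0, 0, 3, 0]
    - [0, 0, 0, 0, 0]

```text
clock: 14.62
ee_pos: [0.4678, 0.2299, 0.0677]
eef_rot: [2.173, 2.268, 0.011]
ft_force: [-4.2, 7.2, 12.2]
finger_gap: 0.021
```

```bash
python3 wr.py w9
```

```text
{'clock': np.float64(14.617), 'ee_pos': array([0.468, 0.23 , 0.068]), 'eef_rot': array([2.173, 2.268, 0.011]), 'ft_force': array([-4.245,  7.211, 12.237]), 'torque': array([ 0.61 ,  0.645, -0.111]), 'finger_gap': np.float64(0.021), 'joint_positions': array([0.303, 0.101, 1.917, 0.003, 1.117, 0.259])}
red [  148    51   344   308 43928]
20 None 60 (np.int64(185), np.int64(454)) 100 (np.int64(175), np.int64(464)) 140 (np.int64(164), np.int64(475)) 170 (np.int64(157), np.int64(482)) col230 122 211
blue [ 212   26   43   38 1148] [234.  43.]
blue [ 370   31   45   35 1226] [391.  47.]
blue [325  32  35  30 685] [344.  44.]
blue [244  80  19  16 173] [252.  88.]
```

Request:
servo_tool:
  commands:
    - [0, -3, 0, 2, 0]
    - [0, -3, 0, 2, 0]
    - [0, -2, 0, 2, 0]
    - [0, 0, 0, 0, 0]
    - [0, 0, 0, 0, 0]

```text
clock: 15.08
ee_pos: [0.4692, 0.2271, 0.0638]
eef_rot: [-2.171, -2.266, -0.025]
ft_force: [-6.6, 26.0, 17.3]
finger_gap: 0.0207
```

```bash
python3 wr.py w10
```

```text
{'clock': np.float64(15.083), 'ee_pos': array([0.469, 0.227, 0.064]), 'eef_rot': array([-2.171, -2.266, -0.025]), 'ft_force': array([-6.615, 25.978, 17.26 ]), 'torque': array([ 3.466,  0.97 , -0.044]), 'finger_gap': np.float64(0.021), 'joint_positions': array([0.292, 0.101, 1.925, 0.012, 1.103, 0.243])}
red [  151    69   338   290 43367]
20 None 60 None 100 (np.int64(205), np.int64(453)) 140 (np.int64(185), np.int64(466)) 170 (np.int64(177), np.int64(477)) col230 96 217
blue [ 222   23   46   64 1644] [243.  51.]
blue [ 320   23   35   44 1167] [337.  43.]
blue [ 364   24   41   42 1358] [384.  44.]
```

Request:
servo_tool:
  commands:
    - [0, 4, 0, 0, 0]
    - [0, 0, 0, -10, 0]
    - [0, 0, 0, -20, 0]
    - [0, 0, 0, -20, 0]
    - [0, 0, 0, 0, 0]

```text
clock: 15.55
ee_pos: [0.4688, 0.224, 0.1128]
eef_rot: [2.17, 2.266, 0.01]
ft_force: [2.7, 0.8, -1.1]
finger_gap: 0.0206
```

```bash
python3 wr.py w11; python3 - <<'E'
from h import *
# tilt from rear-wall-top width vs lip width: red width row profile & dark lip
im=cv2.imread('pics/w11.png'); g=im.max(2)
cv2.imwrite('pics/c11.png',im)
E
```

```text
{'clock': np.float64(15.55), 'ee_pos': array([0.469, 0.224, 0.113]), 'eef_rot': array([2.17 , 2.266, 0.01 ]), 'ft_force': array([ 2.703,  0.757, -1.066]), 'torque': array([-0.03 , -0.079,  0.009]), 'finger_gap': np.float64(0.021), 'joint_positions': array([ 0.294,  0.039,  1.889, -0.   ,  1.206,  0.251])}
red [  152    67   337   293 44498]
20 None 60 None 100 (np.int64(196), np.int64(454)) 140 (np.int64(189), np.int64(467)) 170 (np.int64(190), np.int64(477)) col230 84 218
blue [217  21  16  28 399] [224.  35.]
blue [241  31  28  30 698] [255.  46.]
blue [318  35  30  27 669] [334.  49.]
blue [356  34  32  28 769] [372.  48.]
```

View pics/c11.png

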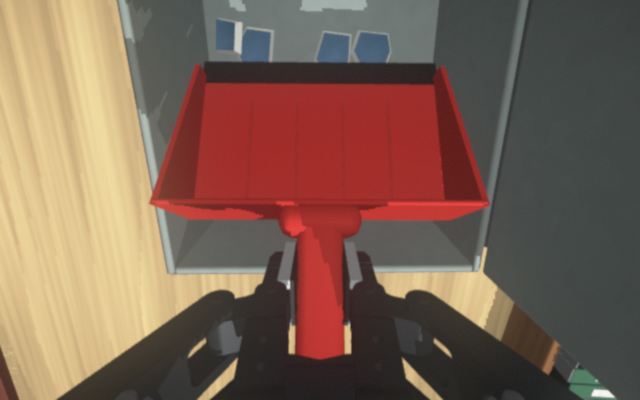

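Request:
servo_tool:
  commands:
    - [0, 0, 0, -15, 0]
    - [0, 0, 0, -25, 0]
    - [0, 0, 0, -30, 0]
    - [0, 0, 0, -20, 0]
    - [0, -20, 0, 0, 0]

```text
clock: 16.02
ee_pos: [0.4689, 0.2057, 0.2024]
eef_rot: [2.169, 2.269, 0.011]
ft_force: [1.1, 0.1, -1.0]
finger_gap: 0.0207
```

Request:
servo_tool:
  commands:
    - [0, -36, 0, 0, 0]
    - [0, -36, 0, 0, 0]
    - [0, -36, 0, 0, 0]
    - [0, -36, 0, 0, 0]
    - [0, -36, 0, 0, 0]

```text
clock: 16.43
ee_pos: [0.4734, 0.0217, 0.1968]
eef_rot: [-2.172, -2.268, 0.001]
ft_force: [0.5, -0.3, -1.5]
finger_gap: 0.0208
```

Request:
servo_tool:
  commands:
    - [0, -36, 0, 0, 0]
    - [0, -36, 0, 0, 0]
    - [0, -36, 0, 0, 0]
    - [0, -36, 0, 0, 0]
    - [0, -36, 0, 0, 0]

```text
clock: 16.85
ee_pos: [0.4811, -0.1582, 0.1967]
eef_rot: [-2.172, -2.267, 0.001]
ft_force: [-0.1, 1.0, -1.9]
finger_gap: 0.021
```

Request:
servo_tool:
  commands:
    - [0, 0, -15, 0, 6.5]
    - [0, 0, 0, 0, 6.5]
    - [0, 0, 0, 0, 6.5]
    - [0, 0, 0, 0, 6.5]
    - [0, 0, 0, 0, 6.5]

```text
clock: 17.27
ee_pos: [0.4662, -0.1572, 0.1965]
eef_rot: [-2.725, -1.56, 0.002]
ft_force: [0.4, 0.1, -1.7]
finger_gap: 0.0211
```

Request:
servo_tool:
  commands:
    - [0, 0, 0, 0, 6.5]
    - [0, 0, 0, 0, 6.5]
    - [0, 0, 0, 0, 6.5]
    - [0, 0, 0, 0, 6.5]
    - [0, 0, 0, 0, 6.5]

```text
clock: 17.68
ee_pos: [0.4663, -0.157, 0.1965]
eef_rot: [-3.053, -0.737, 0.003]
ft_force: [0.5, -0.1, -2.2]
finger_gap: 0.0207
```

Request:
servo_tool:
  commands:
    - [0, 0, 0, 0, 6.5]
    - [0, 0, 0, 0, 6.5]
    - [0, 0, 0, 0, 6.5]
    - [0, -25, 0, 25, 6.5]
    - [0, -30, 0, 30, 0]

```text
clock: 18.1
ee_pos: [0.4144, -0.1626, 0.1442]
eef_rot: [3.139, 0.032, 0.006]
ft_force: [0.5, -0.8, -1.5]
finger_gap: 0.0204
```

Request:
servo_tool:
  commands:
    - [0, 0, 0, 30, 0]
    - [0, 0, 0, 30, 0]
    - [0, 0, 0, 20, 0]
    - [0, 0, 0, 0, 0]
    - [0, 0, 0, 0, 0]

```text
clock: 18.52
ee_pos: [0.4112, -0.1604, 0.0621]
eef_rot: [-3.139, -0.04, 0.006]
ft_force: [0.5, -0.8, -0.9]
finger_gap: 0.0205
```

Now press the lip to the counter so that the pan levels in the grip.

Request:
servo_tool:
  commands:
    - [0, 0, 0, 8, 0]
    - [0, 0, 0, 8, 0]
    - [0, 0, 0, 8, 0]
    - [0, 0, 0, 8, 0]
    - [0, 0, 0, 8, 0]

```text
clock: 18.93
ee_pos: [0.4148, -0.1628, 0.0257]
eef_rot: [3.138, 0.041, 0.006]
ft_force: [-4.7, -0.3, 7.8]
finger_gap: 0.0209
```

Request:
servo_tool:
  commands:
    - [0, 0, 0, 8, 0]
    - [0, 0, 0, 8, 0]
    - [0, 0, 0, 7, 0]
    - [0, 0, 0, 5, 0]
    - [0, 0, 0, 0, 0]

```text
clock: 19.35
ee_pos: [0.4143, -0.1622, -0.0035]
eef_rot: [3.14, 0.04, 0.004]
ft_force: [-0.6, -1.0, 3.0]
finger_gap: 0.0207
```

```bash
python3 wr.py w12
```

```text
{'clock': np.float64(19.35), 'ee_pos': array([ 0.414, -0.162, -0.004]), 'eef_rot': array([3.14 , 0.04 , 0.004]), 'ft_force': array([-0.637, -1.013,  3.003]), 'torque': array([-0.126, -0.271, -0.079]), 'finger_gap': np.float64(0.021), 'joint_positions': array([-0.551,  0.044,  2.137, -0.   ,  0.957,  0.994])}
red [  129     0   382   360 84332]
20 (np.int64(138), np.int64(500)) 60 (np.int64(136), np.int64(502)) 100 (np.int64(134), np.int64(504)) 140 (np.int64(132), np.int64(506)) 170 (np.int64(130), np.int64(508)) col230 7 213
```

Request:
servo_tool:
  commands:
    - [0, 0, 0, 4, 0]
    - [0, 0, 0, 3, 0]
    - [0, 0, 0, 0, 0]

```text
clock: 19.65
ee_pos: [0.4137, -0.1617, -0.0109]
eef_rot: [3.14, 0.041, 0.003]
ft_force: [-0.8, -0.5, 3.2]
finger_gap: 0.0209
```

Request:
servo_tool:
  commands:
    - [1, 0, 0, 0, 0]
    - [1, 0, 0, 0, 0]
    - [1, 0, 0, 0, 0]
    - [1, 0, 0, 0, 0]
    - [1, 0, 0, 0, 0]

```text
clock: 20.07
ee_pos: [0.4127, -0.161, -0.0114]
eef_rot: [-3.141, -0.041, 0.001]
ft_force: [0.2, -0.3, -0.2]
finger_gap: 0.0798
```

Request:
servo_tool:
  commands:
    - [1, 0, 0, 0, 0]
    - [1, 0, 0, -15, 0]
    - [1, 0, 0, -35, 0]
    - [1, 0, 0, -35, 0]
    - [1, 0, 0, 0, 0]

```text
clock: 20.48
ee_pos: [0.4172, -0.1637, 0.0803]
eef_rot: [3.136, 0.041, 0.014]
ft_force: [1.5, -0.5, 0.5]
finger_gap: 0.0851
```

```bash
python3 wr.py w13; python3 - <<'E'
from h import *
C=cal('wrist'); im=cv2.imread('pics/w13.png');hsv=cv2.cvtColor(im,cv2.COLOR_BGR2HSV);H,S,V=[hsv[:,:,i].astype(int) for i in range(3)]
m=((H<6)|(H>174))&(S>170)&(V>50);ys,xs=np.nonzero(m)
print('back wall',ray('wrist',[[xs.min(),ys[xs.argmin()]],[xs.max(),ys[xs.argmax()]]],.046,C).round(4))
k=V<45
for c in(260,320,380):
    r=np.nonzero(k[:200,c])[0]; print('dark rows',c,r.min() if len(r) else 0,r.max() if len(r) else 0, ray('wrist',[[c,r.min()]],.001,C).round(4) if len(r) else '')
r=np.nonzero(k[25])[0];print(r[:3],r[-3:])
E
```

```text
{'clock': np.float64(20.483), 'ee_pos': array([ 0.417, -0.164,  0.08 ]), 'eef_rot': array([3.136, 0.041, 0.014]), 'ft_force': array([ 1.452, -0.454,  0.502]), 'torque': array([-0.063,  0.014,  0.023]), 'finger_gap': np.float64(0.085), 'joint_positions': array([-0.55 , -0.101,  2.092,  0.   ,  1.14 ,  0.994])}
red [  204    29   225   272 33061]
20 None 60 (np.int64(204), np.int64(427)) 100 (np.int64(204), np.int64(427)) 140 (np.int64(204), np.int64(427)) 170 (np.int64(204), np.int64(427)) col230 40 171
blue [555 312  85  16 330] [597. 319.]
back wall [[ 0.5267 -0.0887  0.046 ]
 [ 0.5315 -0.2268  0.046 ]]
dark rows 260 0 0 
dark rows 320 16 28 [[ 0.551  -0.1599  0.001 ]]
dark rows 380 16 38 [[ 0.5522 -0.2039  0.001 ]]
[284 307 313] [420 421 422]
```

Request:
servo_tool:
  commands:
    - [0, 0, 0, -40, 0]
    - [0, 0, 0, -40, 0]
    - [0, 0, 0, -40, 0]
    - [0, 0, 0, -40, 0]
    - [0, 0, 0, -40, 0]

```text
clock: 20.95
ee_pos: [0.4122, -0.1607, 0.2744]
eef_rot: [-3.14, -0.041, 0.002]
ft_force: [1.7, -0.3, -0.5]
finger_gap: 0.0253
```

Request:
servo_tool:
  commands:
    - [0, 0, 0, -40, 0]
    - [0, 0, 0, -40, 0]
    - [0, 18, -31, 0, 0]
    - [0, 18, -31, 0, 0]
    - [0, 18, -31, 0, 0]

```text
clock: 21.37
ee_pos: [0.4651, -0.0663, 0.3537]
eef_rot: [3.141, 0.037, 0.001]
ft_force: [1.1, 0.3, -0.4]
finger_gap: -0.0002
```

Request:
servo_tool:
  commands:
    - [0, 18, -31, 0, 0]
    - [0, 18, -31, 0, 0]
    - [0, 18, -31, 0, 0]
    - [0, 18, -31, 0, 0]
    - [0, 18, -31, 0, 0]

```text
clock: 21.78
ee_pos: [0.5507, 0.0923, 0.3521]
eef_rot: [3.141, 0.041, -0.003]
ft_force: [0.4, -0.9, 0.4]
finger_gap: -0.0
```

Request:
servo_tool:
  commands:
    - [0, 18, -31, 0, 0]
    - [0, 18, -31, 0, 0]
    - [0, 18, -31, 0, 0]
    - [0, 0, 0, 0, 0]

```text
clock: 22.12
ee_pos: [0.6029, 0.1901, 0.3495]
eef_rot: [-3.14, -0.048, 0.007]
ft_force: [-0.6, -0.3, -0.9]
finger_gap: -0.0
```

```bash
python3 - <<'E'
from h import *
st(); im=cv2.imread('pics/t1.png');C=cal('top')
hsv=cv2.cvtColor(im,cv2.COLOR_BGR2HSV);H,S,V=[hsv[:,:,i].astype(int) for i in range(3)]
m=(H>95)&(H<120)&(S>90)&(V>50);m[:,:200]=0;m[:,260:]=0;m[:130]=0;m[175:]=0
ys,xs=np.nonzero(m);print('vase',ray('top',[[xs.mean(),ys.mean()]],.05,C).round(3))
snap('scene','s7')
E
```

```text
{'clock': np.float64(22.117), 'ee_pos': array([0.603, 0.19 , 0.349]), 'eef_rot': array([-3.14 , -0.048,  0.007]), 'ft_force': array([-0.558, -0.251, -0.927]), 'torque': array([ 0.022, -0.037, -0.048]), 'finger_gap': np.float64(-0.0), 'joint_positions': array([0.179, 0.192, 1.277, 0.002, 1.677, 1.72 ])}
vase [[0.712 0.317 0.05 ]]
```

Request:
servo_tool:
  commands:
    - [0, 21, -27, 0, 0]
    - [0, 22, -27, 0, 0]
    - [0, 0, 0, 39, 0]
    - [0, 0, 0, 39, 0]
    - [0, 0, 0, 0, 0]

```text
clock: 22.58
ee_pos: [0.6387, 0.2383, 0.2635]
eef_rot: [3.137, 0.041, -0.027]
ft_force: [-0.6, 0.1, -3.3]
finger_gap: 0.0002
```

```bash
python3 - <<'E'
from h import *
st(); a=snap('top','t8'); b=snap('scene','s8')
A=cv2.resize(a[60:300,140:340],(333,400),interpolation=cv2.INTER_CUBIC); B=cv2.resize(b[60:300,240:480],(400,400),interpolation=cv2.INTER_CUBIC)
cv2.imwrite('pics/c8.png',np.hstack([A,B])[:,:,::-1])
E
```

```text
{'clock': np.float64(22.583), 'ee_pos': array([0.639, 0.238, 0.264]), 'eef_rot': array([ 3.137,  0.041, -0.027]), 'ft_force': array([-0.609,  0.073, -3.255]), 'torque': array([ 0.032,  0.05 , -0.035]), 'finger_gap': np.float64(0.0), 'joint_positions': array([ 0.242,  0.341,  1.256, -0.   ,  1.563,  1.787])}
```

View pics/c8.png

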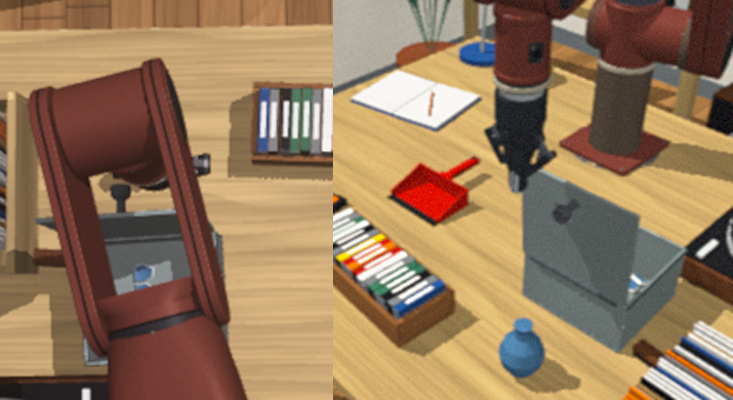

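Request:
servo_tool:
  commands:
    - [0, -21, -5, -3, 0]
    - [0, -21, 0, 0, 0]
    - [0, -18, 0, 0, 0]
    - [0, -22, 0, 3, 0]
    - [0, -23, 0, 3, 0]

```text
clock: 23.1
ee_pos: [0.5407, 0.2416, 0.2793]
eef_rot: [-3.14, -0.038, -0.016]
ft_force: [2.0, -0.4, 1.7]
finger_gap: -0.0001
```

Request:
servo_tool:
  commands:
    - [0, -21, 0, 8, 0]
    - [0, -22, 0, 8, 0]
    - [0, -18, 0, 13, 0]
    - [0, -18, 0, 13, 0]

```text
clock: 23.43
ee_pos: [0.4612, 0.2402, 0.2359]
eef_rot: [-3.139, -0.039, -0.014]
ft_force: [1.1, -0.5, 1.5]
finger_gap: -0.0001
```

```bash
python3 - <<'E'
from h import *
st(); a=snap('scene','s9')
g=cv2.cvtColor(a,cv2.COLOR_RGB2HSV)
# expected lid edge corner pixels for several angles
for d in(96,75,60,50,45,40,30):
    f=np.radians(d); print(d,proj('scene',[[.558-.2*np.cos(f),.417,.12+.2*np.sin(f)],[.566-.2*np.cos(f),.2,.12+.2*np.sin(f)]]).round(0).tolist())
k=((g[:,:,1]<60)&(g[:,:,2]>60)&(g[:,:,2]<190)).astype(np.uint8); k[:150]=0;k[280:]=0;k[:,:340]=0;k[:,470:]=0
n,l,s,c=cv2.connectedComponentsWithStats(k);i=1+s[1:,4].argmax();ys,xs=np.nonzero(l==i);
print(s[i],[(x,ys[xs==x].min()) for x in range(xs.min(),xs.max(),8)])
E
```

```text
{'clock': np.float64(23.433), 'ee_pos': array([0.461, 0.24 , 0.236]), 'eef_rot': array([-3.139, -0.039, -0.014]), 'ft_force': array([ 1.075, -0.476,  1.491]), 'torque': array([-0.126, -0.062,  0.03 ]), 'finger_gap': np.float64(-0.0), 'joint_positions': array([ 0.329, -0.066,  1.755, -0.   ,  1.443,  1.875])}
96 [[422.0, 189.0], [353.0, 155.0]]
75 [[438.0, 178.0], [371.0, 147.0]]
60 [[447.0, 176.0], [381.0, 146.0]]
50 [[452.0, 178.0], [387.0, 149.0]]
45 [[453.0, 179.0], [389.0, 150.0]]
40 [[455.0, 181.0], [391.0, 152.0]]
30 [[457.0, 186.0], [394.0, 158.0]]
[ 354  150   99  122 7928] [(354, np.int64(226)), (362, np.int64(192)), (370, np.int64(176)), (378, np.int64(160)), (386, np.int64(150)), (394, np.int64(150)), (402, np.int64(158)), (410, np.int64(161)), (418, np.int64(164)), (426, np.int64(168)), (434, np.int64(172)), (442, np.int64(175)), (450, np.int64(209))]
```

Request:
servo_tool:
  commands:
    - [0, -6, 0, 14, 0]
    - [0, -12, 0, 18, 0]
    - [0, -14, 0, 20, 0]
    - [0, -9, 0, 21, 0]
    - [0, -9, 0, 21, 0]

```text
clock: 23.9
ee_pos: [0.4121, 0.2394, 0.1403]
eef_rot: [-3.139, -0.04, -0.011]
ft_force: [0.0, 0.8, 1.0]
finger_gap: -0.0001
```

Request:
servo_tool:
  commands:
    - [0, -4, 0, 18, 0]
    - [0, -3, 0, 14, 0]
    - [0, 0, 0, 5, 0]

```text
clock: 24.15
ee_pos: [0.4035, 0.2387, 0.1011]
eef_rot: [-3.141, -0.04, -0.003]
ft_force: [-1.0, 0.6, 0.8]
finger_gap: -0.0003
```

Now press gently until the lid seats.

Request:
servo_tool:
  commands:
    - [0, 0, 0, 2, 0]
    - [0, 0, 0, 2, 0]
    - [0, 0, 0, 0, 0]

```text
clock: 24.4
ee_pos: [0.4043, 0.239, 0.0975]
eef_rot: [-3.14, -0.04, -0.005]
ft_force: [0.8, -0.8, -0.1]
finger_gap: 0.0002
```

Request:
servo_tool:
  commands:
    - [0, 0, 0, 1, 0]
    - [0, 0, 0, 1, 0]

```text
clock: 24.57
ee_pos: [0.4036, 0.239, 0.0949]
eef_rot: [-3.141, -0.041, -0.003]
ft_force: [1.3, -0.8, -0.3]
finger_gap: -0.0003
```

Request:
servo_tool:
  commands:
    - [0, 0, 0, 2, 0]
    - [0, 0, 0, 2, 0]

```text
clock: 24.73
ee_pos: [0.4034, 0.239, 0.092]
eef_rot: [-3.141, -0.041, -0.002]
ft_force: [-10.5, -4.5, 30.8]
finger_gap: 0.0003
```

Request:
servo_tool:
  commands:
    - [0, 0, 0, 1, 0]
    - [0, 0, 0, 1, 0]

```text
clock: 24.9
ee_pos: [0.4035, 0.2391, 0.0919]
eef_rot: [-3.141, -0.042, -0.002]
ft_force: [-15.4, -6.0, 38.8]
finger_gap: 0.0001
```

```bash
python3 - <<'E'
from h import *
st(); a=snap('scene','s10'); g=cv2.cvtColor(a,cv2.COLOR_RGB2HSV)
for d in(30,10,5,0):
    f=np.radians(d); print(d,proj('scene',[[.558-.2*np.cos(f),.417,.124+.2*np.sin(f)],[.566-.2*np.cos(f),.2,.124+.2*np.sin(f)]]).round(0).tolist())
k=((g[:,:,1]<60)&(g[:,:,2]>60)&(g[:,:,2]<200)).astype(np.uint8); k[:150]=0;k[280:]=0;k[:,:340]=0;k[:,470:]=0
n,l,s,c=cv2.connectedComponentsWithStats(k);i=1+s[1:,4].argmax();ys,xs=np.nonzero(l==i);
print(s[i],[(x,ys[xs==x].min()) for x in range(xs.min(),xs.max(),8)])
E
```

```text
{'clock': np.float64(24.9), 'ee_pos': array([0.403, 0.239, 0.092]), 'eef_rot': array([-3.141e+00, -4.200e-02, -2.000e-03]), 'ft_force': array([-15.355,  -6.006,  38.798]), 'torque': array([-1.197,  2.58 ,  0.043]), 'finger_gap': np.float64(0.0), 'joint_positions': array([ 0.367, -0.054,  2.024, -0.   ,  1.17 ,  1.911])}
30 [[457.0, 185.0], [394.0, 157.0]]
10 [[457.0, 199.0], [396.0, 171.0]]
5 [[456.0, 203.0], [396.0, 175.0]]
0 [[455.0, 208.0], [396.0, 179.0]]
[ 354  179   99   93 5790] [(354, np.int64(227)), (362, np.int64(202)), (370, np.int64(196)), (378, np.int64(190)), (386, np.int64(184)), (394, np.int64(179)), (402, np.int64(188)), (410, np.int64(187)), (418, np.int64(184)), (426, np.int64(195)), (434, np.int64(199)), (442, np.int64(203)), (450, np.int64(207))]
```

Request:
servo_tool:
  commands:
    - [0, 0, 0, -5, 0]
    - [0, 0, 0, -20, 0]
    - [0, 0, 0, -40, 0]
    - [0, 0, 0, -40, 0]
    - [0, 0, 0, -40, 0]

```text
clock: 25.37
ee_pos: [0.4017, 0.2384, 0.2338]
eef_rot: [3.141, 0.041, -0.002]
ft_force: [1.0, 0.2, 0.7]
finger_gap: -0.0002
```

Request:
servo_tool:
  commands:
    - [0, 0, 35, 0, 0]
    - [0, 0, 35, 0, 0]
    - [0, 0, 35, 0, 0]
    - [0, 0, 35, 0, 0]
    - [0, 0, 0, 0, 0]

```text
clock: 25.78
ee_pos: [0.4063, 0.0939, 0.2327]
eef_rot: [3.139, 0.033, 0.0]
ft_force: [0.3, -0.1, -0.4]
finger_gap: 0.0001
```

```bash
python3 - <<'E'
from h import *
st(); a=snap('scene','s11'); t=snap('top','t11'); g=cv2.cvtColor(a,cv2.COLOR_RGB2HSV)
k=((g[:,:,1]<60)&(g[:,:,2]>60)&(g[:,:,2]<200)).astype(np.uint8); k[:150]=0;k[280:]=0;k[:,:340]=0;k[:,470:]=0
n,l,s,c=cv2.connectedComponentsWithStats(k);i=1+s[1:,4].argmax();ys,xs=np.nonzero(l==i);
print(s[i],[(x,ys[xs==x].min()) for x in range(xs.min(),xs.max(),8)])
hsv=cv2.cvtColor(t,cv2.COLOR_RGB2HSV);H,S,V=[hsv[:,:,j].astype(int) for j in range(3)];C=cal('top')
red=(((H<6)|(H>174))&(S>180)&(V>70)); red[:200]=0;red[300:]=0;red[:,340:][:,110:]=0;red[:,:340]=0
ys,xs=np.nonzero(red);print('pan',ray('top',[[xs.mean(),ys.min()],[xs.mean(),ys.max()]],.03,C).round(3),[(r,xs[ys==r].min(),xs[ys==r].max()) for r in range(ys.min()+3,ys.max(),10)])
t1=cv2.imread('pics/t1.png')[:,:,::-1]; d=np.abs(t.astype(int)-t1).max(2)>60
for nm,(y0,y1,x0,x1) in dict(vase=(138,170,212,245),tape=(133,178,426,462),rack=(108,160,290,410)).items(): print(nm,d[y0:y1,x0:x1].sum())
m=(H>95)&(H<120)&(S>90)&(V>50); n,l,s,c=cv2.connectedComponentsWithStats(m.astype(np.uint8));print([x.tolist() for x in s[1:] if x[4]>15 and x[0]<580 and x[0]>165])
E
```

```text
{'clock': np.float64(25.783), 'ee_pos': array([0.406, 0.094, 0.233]), 'eef_rot': array([3.139, 0.033, 0.   ]), 'ft_force': array([ 0.338, -0.132, -0.415]), 'torque': array([-0.019, -0.01 , -0.072]), 'finger_gap': np.float64(0.0), 'joint_positions': array([ 0.04 , -0.325,  1.982, -0.003,  1.484,  1.59 ])}
[ 354  179   99   93 5826] [(354, np.int64(226)), (362, np.int64(202)), (370, np.int64(196)), (378, np.int64(190)), (386, np.int64(184)), (394, np.int64(179)), (402, np.int64(183)), (410, np.int64(187)), (418, np.int64(184)), (426, np.int64(195)), (434, np.int64(198)), (442, np.int64(203)), (450, np.int64(206))]
pan [[ 0.542 -0.161  0.03 ]
 [ 0.334 -0.156  0.03 ]] [(211, np.int64(369), np.int64(423)), (221, np.int64(370), np.int64(424)), (231, np.int64(370), np.int64(425)), (241, np.int64(371), np.int64(422)), (251, np.int64(397), np.int64(403)), (261, np.int64(397), np.int64(403)), (271, np.int64(398), np.int64(404))]
vase 0
tape 0
rack 0
[[296, 113, 6, 9, 44], [295, 123, 6, 28, 62], [217, 141, 25, 22, 366], [474, 276, 103, 26, 134]]
```

```bash
python3 -c "
from plant import arm
print(arm.finish_job())"
```

```text
the job is handed in; nothing more can be done
None
```

The job is handed in at about 26 s on the robot's clock, with all four shards in the bin, the dustpan flat on the counter and the lid shut. `finish_job()` gave no verdict.

- **Sweep:** I slid the pan along the counter to the rack and pushed until its lip met the front board. All four shards rode on and were lifted in one load.
- **Tipping:** The tool cannot tilt, so I pressed the pan's handle down over the bin's rim to turn the pan in the grip. The wrist picture then showed all four shards on the bin floor and the pan empty.
- **Finish:** I levelled the pan by pressing its lip on the counter and let it go. The closed fingers then pushed the lid down from behind.

**Last checks**
- **Lid:** It met a hard stop at about 39 N vertical force on the fingers, just over 40 N in total. Its edge lined up with the shut position to about 1 pixel, both then and after I withdrew.
- **Pan:** It looks flat, with its lip at about x 0.55 m.
- **Surroundings:** The vase, cassette and rack show no change from the first picture, and no shards remain on the counter. I did not check the record brush separately, but the arm never reached down near it.

**What went wrong or disagreed**
- **First grasp:** It closed above the handle. The real fingertips sat about 25 to 30 mm higher than the reported position, so I gripped again lower and allowed for that from then on.
- **Tipping force:** While tilting the pan I met about 26 N of sideways force near the bin wall. I backed off, and nothing moved that should not have.

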